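# Lean the guard panel and light it with the torch

### The arm

A 6-joint arm with a two-finger parallel gripper is mounted at the origin on the work surface. World frame = base frame: x ahead of the robot, y to its left, z up, the work surface at z = 0. Lengths are in m, angles in rad, forces in N, time in s.
With the tool pointing down it reaches from about 0.375 to 0.975 m from the base axis. Payload 3.8 kg.
Tool frame: the origin (TCP) lies at the very end of the fingers, on their centre line; the grasp point (between the pads) lies bot.hold_point_z behind it (bot.hold_point_z is the distance from the TCP to the grasp point, in m); z points along the fingers, y is the line along which they close (so a half turn about z gives the same grasp; the last joint's range is limited). The gripper opens to 85 mm and grips with 20 to 120 N. Pads are 22 mm wide; open, the fingers measure 114 mm over their backs; the gripper's body (76 mm by 85 mm) begins 54 mm behind the grasp point. The pads swing forward as they close: fully open they stand 13 mm farther back than shut.
Start: joints at [1.123, 0.264, 1.604, -0, 1.274, -0.037], TCP at [0.27, 0.619, 0.231] pointing down, gripper open.
Joint ranges: [-2.63, 2.63], [-0.94, 2.18], [0.31, 2.57], [-1.31, 4.45], [0, 2.66], [-2.55, 2.55]. Speed limits (rad/s): [2.57, 2.57, 3.14, 3.14, 3.14, 3.14].

### API

Orientations are given as a rotation vector (axis times angle).
In Python, from workcell import bot gives the robot as it stands.
- The arm moves only by the shell command python3 jog.py 'ROWS' [OPENING] [FORCE]. ROWS is a JSON object whose key "deltas" holds a list of rows, 1 to 5 of them, each of 4 numbers: dx, dy, dz in m, then a turn about the tool's z in rad; each row shifts and turns the commanded pose from where the row before left it, along the tool's axes as they then stand; what a row does not reach is not made up. A row lasts 1/8 s, in which the tool goes at most 0.0625 m and 0.188 rad, less where a joint would pass 70% of its speed; a pose out of reach is approached as far as the arm can. OPENING is the opening from 0.0 (shut) to 1.0 (fully open), set as the command begins (- or left out keeps the last). The fingers move at their own pace and stop on an object; FORCE is the grip in N (left out, the last holds). Time passes only in rows, so rows that do not move let the fingers close. It prints the time, the measured TCP pose, the force, the opening and the grip force at its end. Input that does not fit is refused with a message, and nothing moves.
- bot.read_state(): the state, without advancing time (a new reading comes with each control period).
- bot.read_camera(name): name is "scene" or "side" or "wrist"; returns the picture (384x512x3 uint8, red, green, blue); there is no depth.
- bot.camera_info(name): a dict with "intrinsics" (3x3 intrinsics, pixels), "extrinsics" (4x4, takes a point from camera to world coordinates). Camera axes: x right, y down, z forward; pixel columns grow to the right and rows downward; lengths in m; the calibration is good to about 2 mm. A picture is of the moment at which its call begins: read the wrist's pose just before it. camera_info takes no time and is no camera call; for the wrist camera it gives the pose at the moment of the call.
- bot.finish_job(): hands the job in; it is judged then, once.
The state is a dict: "time": time; "q": joint angles; "joint_vel": joint speeds; "joint_torque": joint torques, N m; "tool_pos": TCP position; "tcp_rot": TCP orientation; "wrist_force": force on the tool from outside, world axes, zero at the start; "torque": the same for the moment, N m; "width": opening from 0.0 (shut) to 1.0 (fully open); "grip_force": force on a finger pad.
Only numpy, scipy, OpenCV 4.12 (cv2) and the standard library are available. Lean on these libraries where they do the work, as an engineer would, in place of code of your own. Each camera call takes 0.05 s, during which the arm holds its last target. There are 200 camera calls.

### The job

The blue guard panel is to be checked for cracks: lift it out of the wooden rack, stand its lower edge on the table (set it down, do not drop it) and let go of it leaning back at about 20 degrees, squarely against the middle of the spine side of the book stack. Then draw the orange torch out of its sloped holder, turn it level and keep it raised in the gripper, lens about 15 cm from the panel and pointing at the panel's middle, touching nothing else; finish still holding it there. Do not shift or knock over the bottle, the tin or the spool.

Things in the scene. Friction and masses are not known exactly. Their poses are not given: they have to be found in the camera images.
- books: Fixed stack of four books, together 160 deep (x) x 220 wide (y) x 110 mm high. Origin: centre of the underside, on the table. z up. The spine side is its flat upright front, 80 mm from the origin on the side of its -x axis; all spines are flush there; -x points horizontally out of it. The panel leans here, its back touching the top front edge.
- rack: Fixed wooden rack, 61 (x) x 160 (y) x 40 mm high, with one slot along y, 11 mm wide, open upwards and at both ends, its floor 10 mm above the table. Origin: centre of the underside. The panel starts standing in the slot.
- panel: Loose flat blue panel, 8 thick (x) x 140 wide (y) x 200 mm high (z), about 0.27 kg. Origin: centre of its lower 140 x 8 edge face, z towards its upper edge. It starts upright in the slot of the rack; pinch its upper edge across the thickness from above.
- panel_mid (a point): Centre of the panel, 100 mm above its origin along its z axis; axes as the panel's. Either broad face of the panel may face outwards.
- holder: Fixed grey torch holder: base plate 130 x 90 x 12 mm and on it a square channel 28 mm inside, 38 mm outside, whose axis rises at 45 degrees towards the holder's +x axis. The channel encloses the torch over its lowest 60 mm; the wall under the torch runs on to 80 mm. Origin: on the table under the channel's floor; z up.
- holder_socket (a point): Centre of the channel's floor, 35 mm above the holder's origin; axes as the holder's. The torch's tail starts here.
- torch: Loose orange torch, 0.13 kg. Origin: centre of its tail face; z runs from tail to lens. Body 24 mm in diameter from 0 to 120 mm, black head 32 mm from 120 to 156, white lens to 160. Centre of mass about 75 mm from the tail. Starts in the holder tail down, rising at 45 degrees towards the holder's +x; free to grip from 82 to 120 mm from the tail. Drawn 80 mm along its axis it is clear.
- torch_lens (a point): Centre of the torch's lens face, 160 mm from the tail on its axis; axes as the torch's.
- torch_spot (a point): Imaginary point on the torch's axis, 150 mm beyond the lens (310 mm from the tail): it is to be brought to the panel's middle.
- bottle: White plastic bottle with a blue label, 68 mm in diameter, 190 mm high, a bystander. Origin: centre of the underside.
- tin: Green tin with a grey top, 96 mm in diameter, 130 mm high, a bystander. Origin: centre of the underside.
- spool: Black spool, 52 mm in diameter, 42 mm high, a bystander. Origin: centre of the underside.

How it is judged:
By the outcome, as a careful person would: the job done as asked, in the order asked, and still so for the second after the job is handed in, while the arm keeps its last pose, push and grip.
It also fails if it takes over 45 s, if anything falls off the work surface, if the arm or the gripper's body presses on something with over 40 N, if the wrist force passes 120 N, or if a joint passes its speed limit or range.

## Working session

There is one attempt and no reset: what is moved stays moved. The work goes in short steps, Python scripts to look and compute and a shell command to move; the robot and the scene stay as the last step left them, time stands still between calls to the robot, and variables do not carry over. Pictures are saved under pics/ and viewed, at most 10 in all, crops included, and the job is handed in when it is done.

```bash
ls; mkdir -p pics
python3 - <<'E'
from workcell import bot
import cv2, numpy as np
np.set_printoptions(precision=4,suppress=True)
a=bot.read_camera("scene");b=bot.read_camera("side")
for n,i in(("scene",a),("side",b)):
    cv2.imwrite(f"pics/{n}0.png",cv2.resize(i[:,:,::-1],(800,600),interpolation=cv2.INTER_CUBIC))
    c=bot.camera_info(n);print(c["intrinsics"],c["extrinsics"])
print(bot.read_state(),bot.hold_point_z)
E
```

```text
jog.py
pics
workcell.py
[[381.3245   0.     256.696 ]
 [  0.     381.3245 189.1065]
 [  0.       0.       1.    ]] [[ 0.8053  0.4241 -0.4143  0.9606]
 [ 0.5926 -0.5539  0.5848 -0.5764]
 [ 0.0185 -0.7165 -0.6974  0.8397]
 [ 0.      0.      0.      1.    ]]
[[463.4164   0.     258.5158]
 [  0.     463.4164 193.1626]
 [  0.       0.       1.    ]] [[ 0.809  -0.3429  0.4775  0.0011]
 [-0.5876 -0.4512  0.6716 -0.842 ]
 [-0.0148 -0.8239 -0.5665  0.857 ]
 [ 0.      0.      0.      1.    ]]
{'time': 0.1, 'q': array([ 1.1231,  0.2647,  1.6053, -0.    ,  1.2737, -0.0369]), 'joint_vel': array([-0.0003, -0.0017, -0.0068, -0.0008,  0.0003,  0.0008]), 'joint_torque': array([  0.    , -51.6705, -36.859 ,  -0.0001,   0.0063,   0.0001]), 'tool_pos': array([0.2693, 0.6182, 0.2301]), 'tcp_rot': array([-0.6407, -3.0751,  0.0031]), 'wrist_force': array([ 0.5343,  0.0681, -0.2087]), 'torque': array([ 0.0148,  0.0107, -0.0223]), 'grip_force': 0.0, 'width': 1.0021603122804112} 0.0187
```
View pics/scene0.png

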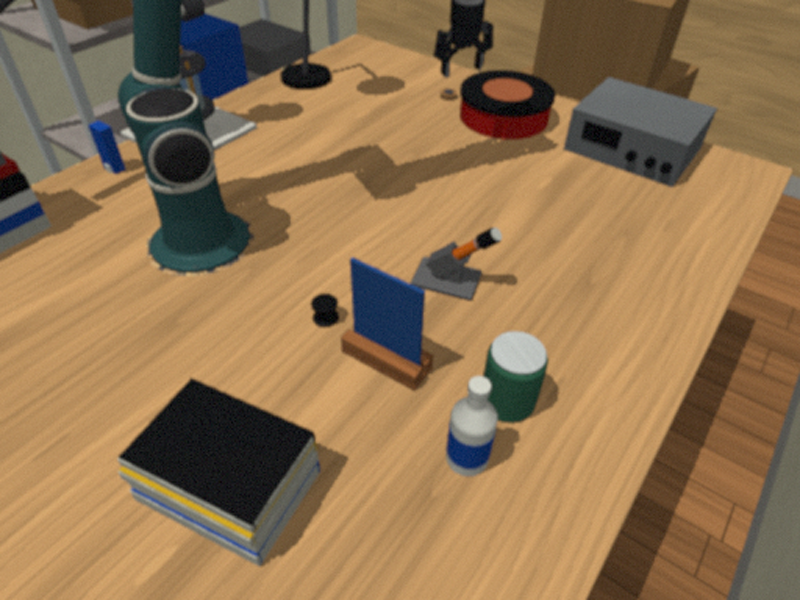

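View pics/side0.png

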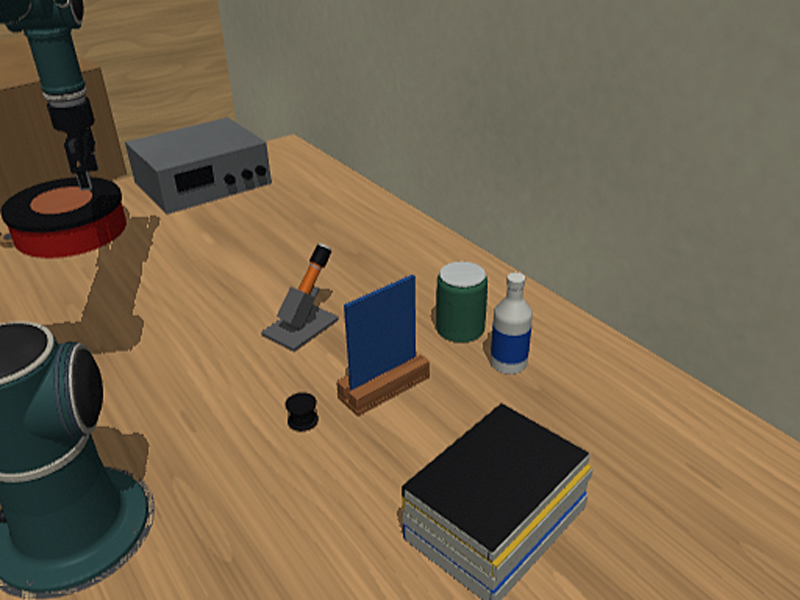

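Run:
```python
import cv2
from workcell import bot
a=bot.read_camera("scene");b=bot.read_camera("side")
cv2.imwrite("pics/scene.npy.png",a[:,:,::-1]);cv2.imwrite("pics/side.npy.png",b[:,:,::-1])
def crop(i,x,y,w,h,s):return cv2.resize(i[y:y+h,x:x+w,::-1],None,fx=s,fy=s,interpolation=cv2.INTER_CUBIC)
cv2.imwrite("pics/c1.png",crop(a,75,140,285,214,2.8))
cv2.imwrite("pics/c2.png",crop(b,160,150,235,234,2.5))
```

View pics/c1.png

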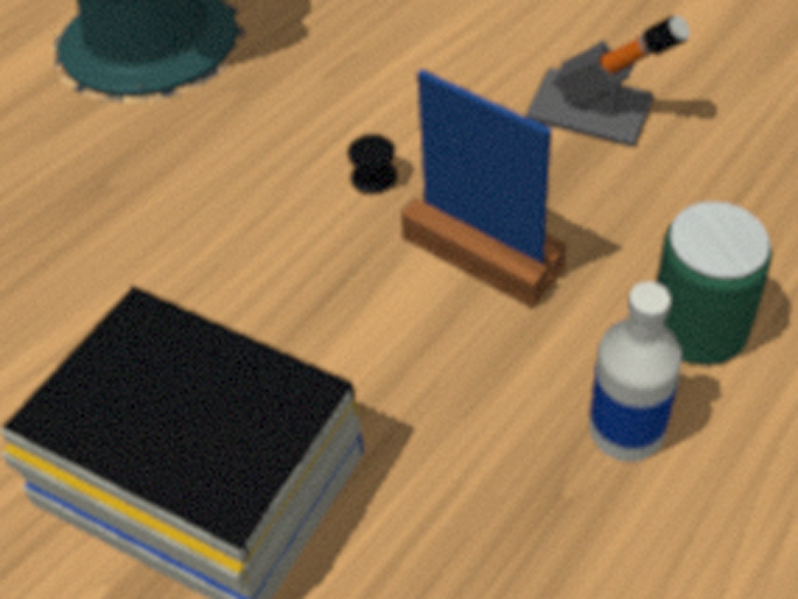

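View pics/c2.png

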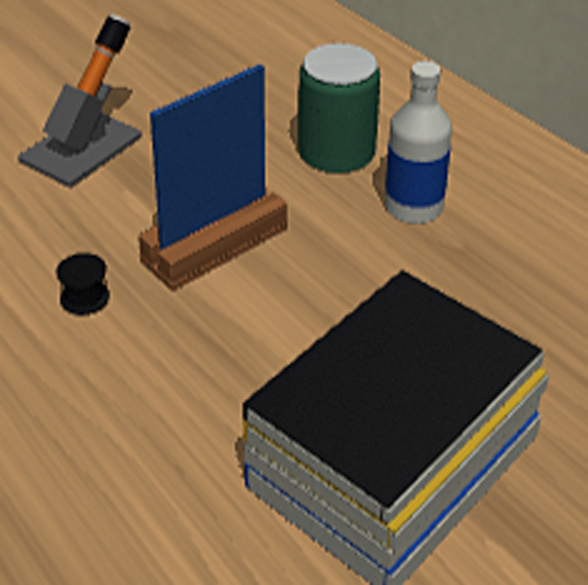

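```bash
cat > h.py <<'E'
import numpy as np,cv2
from workcell import bot
np.set_printoptions(precision=4,suppress=True)
CI={n:bot.camera_info(n) for n in("scene","side")}
CR={"scene":(75,140,2.8),"side":(160,150,2.5)}
def ray(n,p,crop=True):
    p=np.array(p,float)
    if crop: x,y,s=CR[n]; p=(p+.5)/s-.5+[x,y]
    K=CI[n]["intrinsics"];E=CI[n]["extrinsics"]
    d=E[:3,:3]@np.linalg.solve(K,[*p,1]);return E[:3,3],d
def onz(n,p,z,**k):
    o,d=ray(n,p,**k);return o+d*(z-o[2])/d[2]
def tri(a,b):
    o1,d1=ray("scene",a);o2,d2=ray("side",b)
    t=np.linalg.lstsq(np.c_[d1,-d2],o2-o1,rcond=None)[0]
    p,q=o1+t[0]*d1,o2+t[1]*d2;return (p+q)/2,np.linalg.norm(p-q)
def proj(n,P):
    c=CI[n];E=np.linalg.inv(c["extrinsics"]);X=(E[:3,:3]@np.asarray(P).T).T+E[:3,3];q=(c["intrinsics"]@X.T).T
    return q[:,:2]/q[:,2:]
E
python3 - <<'E'
from h import *
f=lambda t,s,d,z:print(t,"sc",onz("scene",s,z)if s else"","sd",onz("side",d,z) if d else "",tri(s,d) if s and d else"")
for s,d in zip([(133,288),(353,385),(245,548),(7,428)],[(243,405),(402,271),(543,350),(385,512)]):f("book",s,d,.11)
f("panTL",(419,72),(152,113),.21);f("panTR",(549,128),(264,66),.21)
f("tin",(720,240),(341,64),.13);f("bot",(650,298),(426,70),.19);f("spool",(372,150),(82,268),.042)
for s in [(528,112),(636,141),(652,97),(553,72)]:f("hold",s,None,.012)
for d in [(20,158),(70,185),(142,130)]:f("hold",None,d,.012)
f("lens",(678,30),(118,22),.14)
for s in [(403,208),(540,288),(565,252)]:f("rack",s,None,.04)
for s in [(140,238),(175,268),(288,203)]:f("rack",None,s,.04)
E
```

```text
book sc [ 0.3809 -0.3059  0.11  ] sd [ 0.3729 -0.3055  0.11  ] (array([ 0.3758, -0.3027,  0.1043]), np.float64(0.002141429608010956))
book sc [ 0.5943 -0.2645  0.11  ] sd [ 0.5882 -0.2634  0.11  ] (array([ 0.5915, -0.2614,  0.1056]), np.float64(0.0023418045529699514))
book sc [ 0.6235 -0.408   0.11  ] sd [ 0.6179 -0.4116  0.11  ] (array([ 0.6218, -0.4078,  0.1053]), np.float64(0.0019265451740870735))
book sc [ 0.4109 -0.4503  0.11  ] sd [ 0.398  -0.4537  0.11  ] (array([ 0.4033, -0.4485,  0.1   ]), np.float64(7.16887609816613e-05))
panTL sc [ 0.4708 -0.0289  0.21  ] sd [ 0.4675 -0.0246  0.21  ] (array([ 0.4682, -0.0252,  0.2083]), np.float64(0.0034679960784604787))
panTR sc [ 0.6057 -0.0176  0.21  ] sd [ 0.6065 -0.0223  0.21  ] (array([ 0.6069, -0.0202,  0.2104]), np.float64(0.003344599913362589))
tin sc [0.7601 0.028  0.13  ] sd [0.7556 0.0279 0.13  ] (array([0.7589, 0.0314, 0.1266]), np.float64(0.0007755894071610231))
bot sc [ 0.7621 -0.1066  0.19  ] sd [ 0.7574 -0.1078  0.19  ] (array([ 0.7611, -0.1042,  0.1867]), np.float64(5.8647898146797334e-05))
spool sc [ 0.3817 -0.01    0.042 ] sd [ 0.3799 -0.0083  0.042 ] (array([ 0.3804, -0.0083,  0.0409]), np.float64(0.0015216882295786725))
hold sc [0.4599 0.1652 0.012 ] sd  
hold sc [0.583  0.1998 0.012 ] sd  
hold sc [0.5594 0.2739 0.012 ] sd  
hold sc [0.4427 0.2402 0.012 ] sd  
hold sc  sd [0.4306 0.2413 0.012 ] 
hold sc  sd [0.4536 0.1575 0.012 ] 
hold sc  sd [0.5802 0.2013 0.012 ] 
lens sc [0.5888 0.2502 0.14  ] sd [0.5895 0.2562 0.14  ] (array([0.5881, 0.2521, 0.1406]), np.float64(0.0034506569051818885))
rack sc [ 0.4598 -0.0516  0.04  ] sd  
rack sc [ 0.6276 -0.0507  0.04  ] sd  
rack sc [ 0.6217 -0.0003  0.04  ] sd  
rack sc  sd [ 0.4542 -0.0021  0.04  ] 
rack sc  sd [ 0.4583 -0.0645  0.04  ] 
rack sc  sd [ 0.6171 -0.0508  0.04  ]
```

```bash
cat > go.py <<'E'
import sys,numpy as np
from h import bot
from scipy.spatial.transform import Rotation as R
s=bot.read_state();M=R.from_rotvec(s["tcp_rot"]).as_matrix();psi=np.arctan2(M[1,1],M[0,1])
print("t",round(s["time"],2),"pos",s["tool_pos"].round(4),"psi",psi.round(4),"tilt",M[:,2].round(3),"F",s["wrist_force"].round(1),"q",s["q"].round(2),"w",round(s["width"],3),s["grip_force"].round(1) if hasattr(s["grip_force"],"round") else s["grip_force"])
if len(sys.argv)>3:
    d=M.T@(np.array(sys.argv[1:4],float)-s["tool_pos"]);print("d tool",d.round(4),"n>=",np.linalg.norm(d)/.0625)
    if len(sys.argv)>4:print("turn",round(psi-float(sys.argv[4]),4))
E
python3 jog.py '{"deltas":[[-0.042, -0.040, -0.0083, 0], [-0.042, -0.040, -0.0083, 0], [-0.042, -0.040, -0.0083, 0], [-0.042, -0.040, -0.0083, 0], [-0.042, -0.040, -0.0083, 0]]}'
python3 jog.py '{"deltas":[[-0.042, -0.040, -0.0083, 0], [-0.042, -0.040, -0.0083, 0], [-0.042, -0.040, -0.0083, 0], [-0.042, -0.040, -0.0083, 0], [-0.042, -0.040, -0.0083, 0]]}'
python3 go.py 0.535 -0.02 0.36 1.62
```

```text
time: 0.82
tool_pos: [0.3826, 0.3498, 0.273]
tcp_rot: [0.64, 3.075, 0.0]
wrist_force: [-0.3, 0.3, 0.4]
width: 0.998
grip_force: 0.0
time: 1.45
tool_pos: [0.4952, 0.0826, 0.3146]
tcp_rot: [0.641, 3.075, 0.0]
wrist_force: [0.4, 0.8, 0.1]
width: 0.998
grip_force: 0.0
t 1.45 pos [0.4952 0.0826 0.3146] psi 1.16 tilt [ 0.001  0.    -1.   ] F [0.4 0.8 0.1] q [ 0.12 -0.11  1.85  0.    1.4  -1.04] w 0.998 0.0
d tool [-0.0775 -0.0781 -0.0454] n>= 1.9040681637518073
turn -0.46
```

```bash
python3 jog.py '{"deltas":[[-0.026, -0.026, -0.015, -0.16], [-0.026, -0.026, -0.015, -0.15], [-0.026, -0.026, -0.015, -0.15], [0, 0, 0, 0]]}' 0.5
python3 go.py 0.535 -0.02 0.36 1.62
python3 - <<'E'
from h import *
c=bot.camera_info("wrist");i=bot.read_camera("wrist");np.savez("w1.npz",i=i,K=c["intrinsics"],E=c["extrinsics"]);print(c)
cv2.imwrite("pics/w1.png",cv2.resize(i[:,:,::-1],(800,600),interpolation=cv2.INTER_CUBIC))
E
```

```text
time: 1.95
tool_pos: [0.5518, -0.0119, 0.3603]
tcp_rot: [-0.073, 3.139, -0.001]
wrist_force: [0.2, 0.8, 0.5]
width: 0.5
grip_force: 0.0
t 1.95 pos [ 0.5518 -0.0119  0.3603] psi 1.6171 tilt [ 0.002 -0.001 -1.   ] F [0.2 0.8 0.5] q [-0.07 -0.02  1.69 -0.    1.47 -1.68] w 0.5 0.0
d tool [ 0.0172 -0.0073  0.0002] n>= 0.298724319330819
turn -0.0029
{'intrinsics': array([[296.0565,   0.    , 254.0462],
       [  0.    , 296.0565, 192.5335],
       [  0.    ,   0.    ,   1.    ]]), 'extrinsics': array([[-0.0464,  0.9438,  0.3273,  0.4676],
       [ 0.9989,  0.0436,  0.0158, -0.0152],
       [ 0.0006,  0.3277, -0.9448,  0.5025],
       [ 0.    ,  0.    ,  0.    ,  1.    ]])}
```

View pics/w1.png

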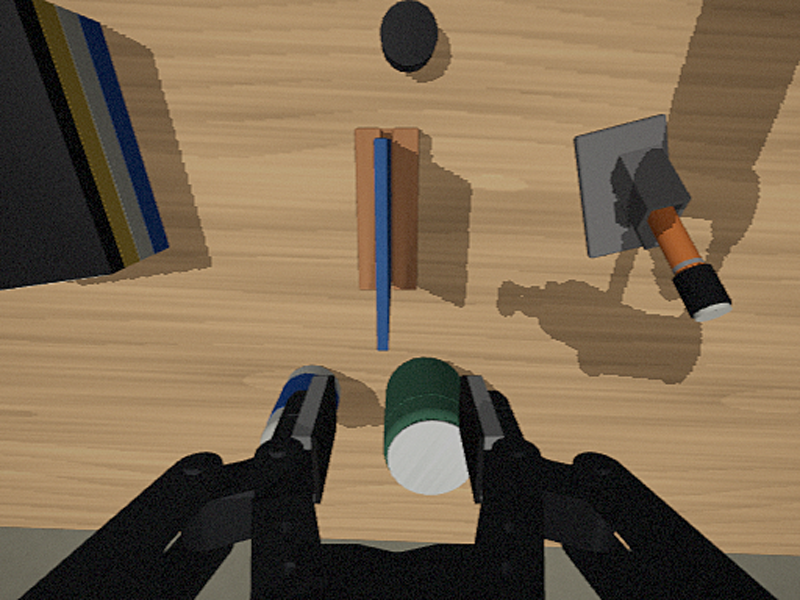

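```bash
cat >> h.py <<'E'
def onzw(f,p,z,s=1.5625):
    D=np.load(f);p=(np.array(p,float)+.5)/s-.5;E=D["E"]
    d=E[:3,:3]@np.linalg.solve(D["K"],[*p,1]);o=E[:3,3];return o+d*(z-o[2])/d[2]
E
python3 - <<'E'
from h import *
f=lambda t,p,z:print(t,onzw("w1.npz",p,z))
f("pan near",(382,138),.21);f("pan far",(382.5,350),.21)
for p in[(356,128),(418,128),(360,290),(417,290)]:f("rack",p,.04)
f("spine top B",(112,273),.11);f("spine top up",(16,0),.11);f("spine bot B",(168,247),0);f("spine bot A",(82,14),0)
for p in[(574,138),(665,115),(592,257)]:f("hold",p,.012)
f("lens",(713,311),.148);f("spool",(409,34),.042);f("tin",(428,457),.13)
E
```

```text
pan near [ 0.4665 -0.0242  0.21  ]
pan far [ 0.6053 -0.0189  0.21  ]
rack [ 0.4582 -0.054   0.04  ]
rack [0.4555 0.004  0.04  ]
rack [ 0.6173 -0.0471  0.04  ]
rack [0.6145 0.0127 0.04  ]
spine top B [ 0.589  -0.2604  0.11  ]
spine top up [ 0.3833 -0.2984  0.11  ]
spine bot B [ 0.5902 -0.2627  0.    ]
spine bot A [ 0.3683 -0.318   0.    ]
hold [0.4569 0.1616 0.012 ]
hold [0.4315 0.2475 0.012 ]
hold [0.5771 0.202  0.012 ]
lens [0.587 0.249 0.148]
spool [ 0.3787 -0.0087  0.042 ]
tin [0.7544 0.0281 0.13  ]
```

```bash
python3 jog.py '{"deltas":[[0.016, -0.009, 0, 0], [0, 0, 0.05, 0], [0, 0, 0.05, 0], [0, 0, 0.05, 0], [0, 0, 0.038, 0]]}' 0.5
python3 go.py 0.536 -0.0215 0.172 1.614
```

```text
time: 2.62
tool_pos: [0.5317, -0.019, 0.1686]
tcp_rot: [0.078, -3.137, -0.0]
wrist_force: [0.3, 0.7, 0.7]
width: 0.501
grip_force: 0.0
t 2.62 pos [ 0.5317 -0.019   0.1686] psi 1.6205 tilt [-0.003  0.    -1.   ] F [0.3 0.7 0.7] q [-0.08  0.05  1.97 -0.    1.13 -1.7 ] w 0.501 0.0
d tool [-0.0042 -0.0028 -0.0034] n>= 0.09692147994914542
turn 0.0065
```

```bash
python3 jog.py '{"deltas":[[-0.004, -0.003, -0.003, 0.006], [0, 0, 0, 0], [0, 0, 0, 0], [0, 0, 0, 0]]}' 0 40
python3 go.py; python3 jog.py '{"deltas":[[0, 0, -0.015, 0], [0, 0, -0.025, 0], [0, 0, -0.025, 0], [0, 0, -0.025, 0], [0, 0, 0, 0]]}'; python3 go.py 0.478 -0.22 0.25 1.763
```

```text
time: 3.12
tool_pos: [0.5401, -0.0226, 0.1763]
tcp_rot: [-0.068, 3.138, -0.001]
wrist_force: [0.3, -0.2, 2.2]
width: 0.086
grip_force: 43.4
t 3.12 pos [ 0.5401 -0.0226  0.1763] psi 1.614 tilt [ 0.003 -0.    -1.   ] F [ 0.3 -0.2  2.2] q [-0.09  0.05  1.95  0.    1.13 -1.7 ] w 0.086 43.40380847454071
time: 3.75
tool_pos: [0.5407, -0.0227, 0.2676]
tcp_rot: [-0.068, 3.135, -0.001]
wrist_force: [0.7, 0.2, -2.9]
width: 0.089
grip_force: 42.7
t 3.75 pos [ 0.5407 -0.0227  0.2676] psi 1.614 tilt [ 0.006 -0.001 -1.   ] F [ 0.7  0.2 -2.9] q [-0.09 -0.02  1.85 -0.    1.3  -1.7 ] w 0.089 42.65928626060486
d tool [ 0.0712 -0.1944  0.0174] n>= 3.3242661830817424
turn -0.149
```

```bash
python3 jog.py '{"deltas":[[0.018, -0.043, 0.005, -0.05], [0.02, -0.043, 0.005, -0.05], [0.02, -0.043, 0.005, -0.049], [0.02, -0.043, 0, 0], [0, 0, 0, 0]]}'
python3 go.py 0.4785 -0.238 0.18 1.763
python3 - <<'E'
from h import *
c=bot.camera_info("wrist");i=bot.read_camera("wrist");np.savez("w2.npz",i=i,K=c["intrinsics"],E=c["extrinsics"])
cv2.imwrite("pics/w2.png",cv2.resize(i[:,:,::-1],(800,600),interpolation=cv2.INTER_CUBIC))
E
```

```text
time: 4.38
tool_pos: [0.4801, -0.2049, 0.2479]
tcp_rot: [0.294, -3.125, -0.0]
wrist_force: [-0.2, 0.6, -3.8]
width: 0.084
grip_force: 42.6
t 4.38 pos [ 0.4801 -0.2049  0.2479] psi 1.7586 tilt [-0.002 -0.    -1.   ] F [-0.2  0.6 -3.8] q [-0.45 -0.04  1.91 -0.    1.27 -2.21] w 0.084 42.637728452682495
d tool [ 0.0076 -0.0322  0.0679] n>= 1.208677335029736
turn -0.0044
```

View pics/w2.png

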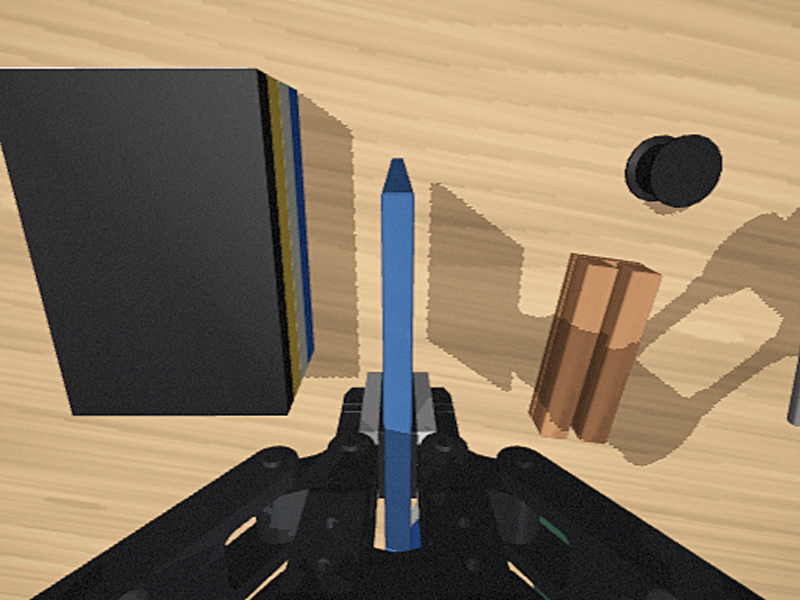

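Run:
```python
from h import *
f=lambda p,z:onzw("w2.npz",p,z)[:2]
A,B,C=f((256.5,69),.11),f((289.5,415),.11),f((75,415),.11)
print(A,B,C,"AB",np.linalg.norm(B-A),"BC",np.linalg.norm(B-C),np.degrees(np.arctan2(*(B-A)[::-1])))
print("bot",f((297,90),0),f((313,358),0))
for e in[(398,192),(398,550)]:print("panel",f(e,.282))
for p in[(383,192),(413,192)]:print(f(p,.282))
u=np.array([.982,.191]);
print("spine mid",(A+B)/2)
```

```text
[ 0.3747 -0.3024] [ 0.5889 -0.26  ] [ 0.6168 -0.4073] AB 0.21833466237979893 BC 0.1498530106312773 11.175730728821161
bot [ 0.3744 -0.3026] [ 0.5987 -0.2611]
panel [ 0.4084 -0.2178]
panel [ 0.5129 -0.1978]
[ 0.409  -0.2211]
[ 0.4077 -0.2144]
spine mid [ 0.4818 -0.2812]
```

```bash
python3 jog.py '{"deltas":[[0.009, -0.031, 0, -0.007], [0, 0, 0.03, 0], [0, 0, 0.03, 0], [0, 0, 0.012, 0], [0, 0, 0, 0]]}'
python3 go.py 0.477 -0.2371 0.168 1.766
```

```text
time: 5.05
tool_pos: [0.4783, -0.2333, 0.1761]
tcp_rot: [0.314, -3.124, -0.003]
wrist_force: [0.2, 0.5, -2.7]
width: 0.087
grip_force: 42.6
t 5.05 pos [ 0.4783 -0.2333  0.1761] psi 1.771 tilt [-0.002  0.002 -1.   ] F [ 0.2  0.5 -2.7] q [-0.5   0.04  1.97  0.    1.14 -2.27] w 0.087 42.604472637176514
d tool [ 0.0021 -0.0035  0.0081] n>= 0.1447629098524752
turn 0.005
```

```bash
python3 jog.py '{"deltas":[[0.001, -0.003, 0.004, 0.005], [0, 0, 0.003, 0], [0, 0, 0, 0]]}'; python3 jog.py '{"deltas":[[0, 0, 0.002, 0], [0, 0, 0, 0]]}' ; python3 jog.py '{"deltas":[[0, 0, 0.002, 0], [0, 0, 0, 0]]}'; python3 go.py 0.477 -0.2371 0.168 1.766
```

```text
time: 5.42
tool_pos: [0.4787, -0.2378, 0.1706]
tcp_rot: [-0.304, 3.126, -0.0]
wrist_force: [0.5, -0.1, -3.2]
width: 0.082
grip_force: 42.6
time: 5.68
tool_pos: [0.4784, -0.2376, 0.1683]
tcp_rot: [0.304, -3.127, -0.0]
wrist_force: [0.1, -0.7, -3.1]
width: 0.085
grip_force: 42.6
time: 5.92
tool_pos: [0.4786, -0.2378, 0.1665]
tcp_rot: [-0.304, 3.126, -0.001]
wrist_force: [0.3, 0.1, -2.1]
width: 0.089
grip_force: 42.8
t 5.92 pos [ 0.4786 -0.2378  0.1665] psi 1.7649 tilt [ 0. -0. -1.] F [ 0.3  0.1 -2.1] q [-0.51  0.05  1.97 -0.    1.12 -2.27] w 0.089 42.84389019012451
d tool [ 0.0015  0.001  -0.0015] n>= 0.03708604339448495
turn -0.0011
```

```bash
python3 jog.py '{"deltas":[[0, 0, 0.001, 0], [0, 0, 0, 0]]}'; python3 jog.py '{"deltas":[[0, 0, 0.001, 0], [0, 0, 0, 0]]}'|sed -n 2,4p
```

```text
time: 6.18
tool_pos: [0.4787, -0.2381, 0.1664]
tcp_rot: [-0.305, 3.126, -0.001]
wrist_force: [-4.3, -1.1, 6.2]
width: 0.086
grip_force: 43.9
tool_pos: [0.4788, -0.2383, 0.1664]
tcp_rot: [-0.305, 3.126, -0.002]
wrist_force: [-4.6, 0.6, 9.3]
```

```bash
python3 jog.py '{"deltas":[[0, 0, -0.001, 0], [0, 0, 0, 0]]}' - 30; python3 jog.py '{"deltas":[[0, 0, 0, 0], [0, 0, 0, 0], [0, 0, 0, 0]]}' 0.28; python3 jog.py '{"deltas":[[0, -0.004, 0, 0], [0, -0.004, 0, 0], [0, -0.004, 0, 0], [0, 0, 0, 0]]}'
python3 go.py
python3 - <<'E'
from h import *
i=bot.read_camera("side");cv2.imwrite("pics/s2.png",cv2.resize(i[190:370,240:480,::-1],None,fx=3,fy=3,interpolation=cv2.INTER_CUBIC))
E
```

```text
time: 6.68
tool_pos: [0.4787, -0.238, 0.1664]
tcp_rot: [-0.305, 3.126, -0.001]
wrist_force: [-4.5, 0.5, 7.9]
width: 0.088
grip_force: 44.2
time: 7.05
tool_pos: [0.4785, -0.2375, 0.1649]
tcp_rot: [0.305, -3.127, -0.0]
wrist_force: [-0.5, -0.5, -0.1]
width: 0.278
grip_force: 0.0
time: 7.55
tool_pos: [0.4809, -0.2499, 0.1653]
tcp_rot: [-0.304, 3.127, -0.0]
wrist_force: [-0.1, 0.1, 0.5]
width: 0.276
grip_force: 0.0
t 7.55 pos [ 0.4809 -0.2499  0.1653] psi 1.7645 tilt [ 0. -0. -1.] F [-0.1  0.1  0.5] q [-0.53  0.06  1.96 -0.    1.12 -2.29] w 0.276 0.0
```

View pics/s2.png

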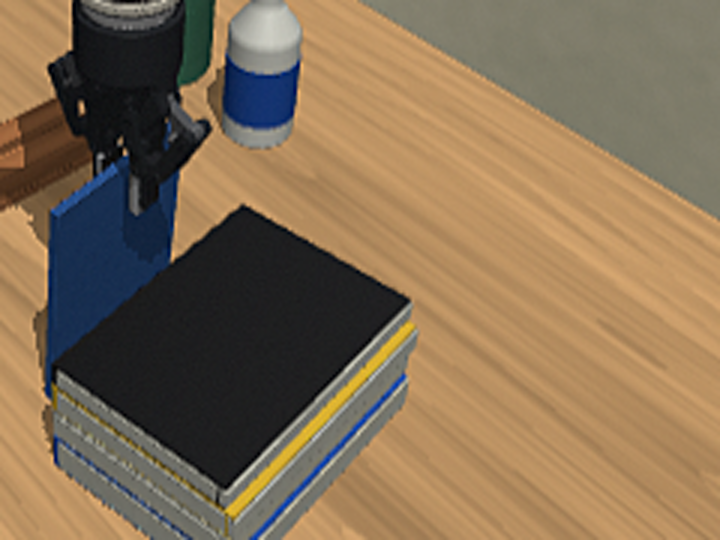

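```bash
python3 jog.py '{"deltas":[[0, -0.005, 0, 0], [0, -0.005, 0, 0], [0, -0.005, 0, 0], [0, -0.005, 0, 0], [0, -0.005, 0, 0]]}'; python3 jog.py '{"deltas":[[0, -0.006, 0, 0], [0, -0.005, 0, 0], [0, -0.005, 0, 0], [0, -0.005, 0, 0], [0, 0, 0, 0]]}'; python3 go.py
python3 - <<'E'
from h import *
i=bot.read_camera("side");s=bot.read_state()["tool_pos"]
print(np.dot(s[:2]-[.482,-.281],[-.194,.981]))
cv2.imwrite("pics/s3.png",cv2.resize(i[190:370,220:460,::-1],None,fx=3,fy=3,interpolation=cv2.INTER_CUBIC))
E
```

```text
time: 8.22
tool_pos: [0.4857, -0.2744, 0.1652]
tcp_rot: [0.304, -3.127, 0.0]
wrist_force: [0.8, 0.7, -0.6]
width: 0.278
grip_force: 0.1
time: 8.85
tool_pos: [0.4898, -0.295, 0.1653]
tcp_rot: [-0.304, 3.127, -0.0]
wrist_force: [-0.2, -1.0, 0.3]
width: 0.28
grip_force: 0.4
t 8.85 pos [ 0.4898 -0.295   0.1653] psi 1.7646 tilt [ 0. -0. -1.] F [-0.2 -1.   0.3] q [-0.59  0.12  1.9  -0.    1.12 -2.35] w 0.28 0.3575546876527369
-0.015148693260831642
```

View pics/s3.png

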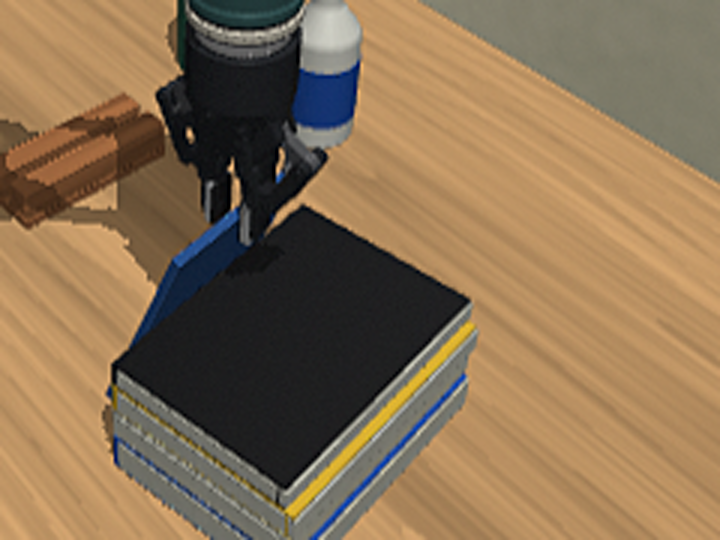

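```bash
python3 jog.py '{"deltas":[[0, -0.002, 0, 0], [0, -0.002, 0, 0], [0, 0, 0, 0]]}'; python3 jog.py '{"deltas":[[0, 0, 0, 0], [0, 0, 0, 0]]}' 0.34; python3 jog.py '{"deltas":[[0, 0, -0.01, 0], [0, 0, -0.02, 0], [0, 0, -0.03, 0], [0, 0, -0.04, 0], [0, 0, 0, 0]]}'; python3 go.py 0.51 0.23 0.30 1.859
python3 - <<'E'
from h import *
c=bot.camera_info("wrist");i=bot.read_camera("wrist");np.savez("w3.npz",i=i,K=c["intrinsics"],E=c["extrinsics"])
cv2.imwrite("pics/w3.png",cv2.resize(i[:,:,::-1],(800,600),interpolation=cv2.INTER_CUBIC))
E
```

```text
time: 9.28
tool_pos: [0.4905, -0.2985, 0.1653]
tcp_rot: [0.304, -3.127, -0.0]
wrist_force: [-0.5, -0.7, -0.0]
width: 0.279
grip_force: 0.0
time: 9.52
tool_pos: [0.4904, -0.2984, 0.1652]
tcp_rot: [0.305, -3.127, -0.0]
wrist_force: [0.0, 0.1, -0.4]
width: 0.337
grip_force: 0.0
time: 10.15
tool_pos: [0.4931, -0.3002, 0.272]
tcp_rot: [-0.304, 3.119, -0.011]
wrist_force: [-0.2, 0.3, -0.8]
width: 0.343
grip_force: 0.0
t 10.15 pos [ 0.4931 -0.3002  0.272 ] psi 1.765 tilt [ 0.009 -0.006 -1.   ] F [-0.2  0.3 -0.8] q [-0.59  0.05  1.78  0.    1.31 -2.36] w 0.343 0.0
d tool [-0.1191  0.5168 -0.031 ] n>= 8.499567553692156
turn -0.094
```

View pics/w3.png

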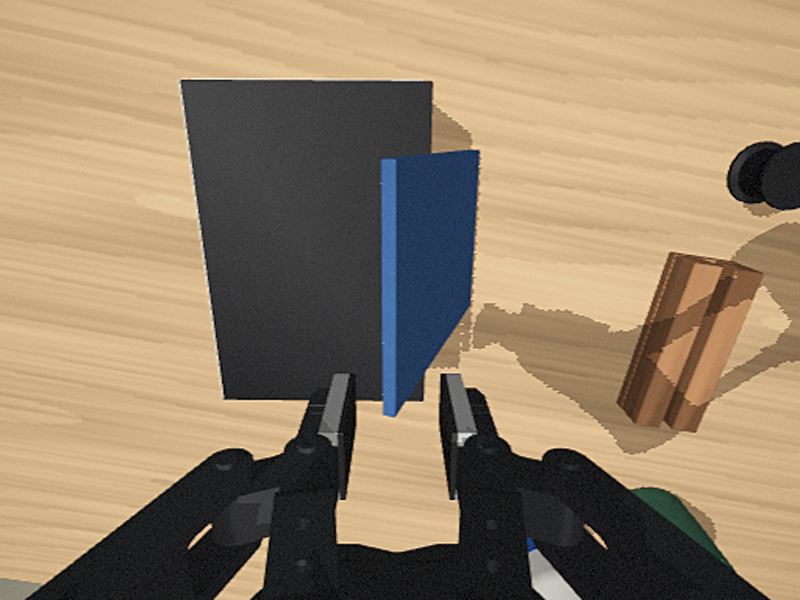

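Run:
```python
from h import *
f=lambda p,z:onzw("w3.npz",p,z)
t1,t2,b1,b2=f((397.5,158),.1907),f((397,414),.1907),f((479.5,150.5),.0027),f((471.5,304),.0027)
n=np.array([-.194,.981]);u=np.array([.981,.194]);S=np.array([.482,-.281])
for x in(t1,t2,b1,b2):print(x,"n",(x[:2]-S)@n,"u",(x[:2]-S)@u)
print("books",f((432,80),.11),f((424,400),.11),(f((432,80),.11)+f((424,400),.11))/2)
```

```text
[ 0.4183 -0.3147  0.1907] n -0.02068150431996893 u -0.0690121117200364
[ 0.5528 -0.2885  0.1907] n -0.02106963064057797 u 0.06797326236778907
[ 0.4065 -0.2475  0.0027] n 0.04749694068207951 u -0.06757841858102945
[ 0.5415 -0.2203  0.0027] n 0.04797314199108976 u 0.07018343195807458
books [ 0.374  -0.3029  0.11  ] [ 0.5886 -0.2613  0.11  ] [ 0.4813 -0.2821  0.11  ]
```

```bash
python3 jog.py '{"deltas":[[-0.012, 0.058, 0, -0.03], [-0.012, 0.058, 0, -0.03], [-0.014, 0.058, -0.003, -0.034], [-0.02, 0.056, -0.003, 0], [-0.02, 0.056, 0, 0]]}' 0.6;python3 jog.py '{"deltas":[[-0.02, 0.056, 0, 0], [-0.02, 0.056, 0, 0], [-0.02, 0.056, 0, 0], [-0.02, 0.056, 0, 0], [0, 0, 0, 0]]}'; python3 go.py 0.54 0.23 0.28 1.859
python3 - <<'E'
from h import *
from scipy.optimize import least_squares
c=bot.camera_info("wrist");i=bot.read_camera("wrist");np.savez("w4.npz",i=i,K=c["intrinsics"],E=c["extrinsics"]);CI["wrist"]=c
cv2.imwrite("pics/w4.png",i[:,:,::-1])
L={}
for n in("wrist","scene","side"):
    im=i if n=="wrist" else bot.read_camera(n)
    h=cv2.cvtColor(im,cv2.COLOR_RGB2HSV);m=cv2.inRange(h,(4,190,90),(14,255,255))
    k,lab,st,ce=cv2.connectedComponentsWithStats(m)
    print(n,[(s.tolist(),c.round(1).tolist()) for s,c in zip(st,ce) if s[4]>25][1:])
    q=proj(n,[[.5505,.241,.11]])[0]
    j=min((x for x in range(1,k) if st[x,4]>25),key=lambda x:np.linalg.norm(ce[x]-q),default=None)
    if j is None: continue
    p=np.argwhere(lab==j)[:,::-1].astype(float);mu=p.mean(0);v=np.linalg.svd(p-mu,full_matrices=False)[2][0];L[n]=(mu,np.array([-v[1],v[0]]))
def res(x):
    d=np.array([np.cos(x[2]),np.sin(x[2]),1])*.70711
    P=np.array([[x[0],x[1],.035]])+np.outer([.07,.09,.105,.118],d)
    return np.concatenate([(proj(n,P)-mu)@nn for n,(mu,nn) in L.items()])
for keep in(list(L),[k for k in L if k!="side"],[k for k in L if k!="scene"]):
    Ls=dict(L);L={k:Ls[k] for k in keep};r=least_squares(res,[.48,.22,.29]);print(keep,r.x,r.fun.round(1),"grip104",r.x[:2]+.0735*np.array([np.cos(r.x[2]),np.sin(r.x[2])]));L=Ls
E
```

```text
time: 10.82
tool_pos: [0.4947, 0.0002, 0.2712]
tcp_rot: [0.451, -3.109, -0.0]
wrist_force: [0.8, -0.3, -0.2]
width: 0.602
grip_force: 0.0
time: 11.45
tool_pos: [0.5074, 0.2394, 0.2703]
tcp_rot: [0.459, -3.106, -0.001]
wrist_force: [0.4, -0.9, 0.4]
width: 0.6
grip_force: 0.0
t 11.45 pos [0.5074 0.2394 0.2703] psi 1.8644 tilt [-0.002  0.    -1.   ] F [ 0.4 -0.9  0.4] q [ 0.4   0.03  1.8   0.    1.31 -1.47] w 0.6 0.0
d tool [-0.0285 -0.0185 -0.0098] n>= 0.56502266278434
turn 0.0054
wrist [([235, 174, 17, 41, 151], [247.8, 195.0]), ([232, 218, 19, 3, 28], [241.6, 218.8])]
scene [([290, 155, 15, 11, 86], [296.6, 159.9])]
side [([191, 170, 14, 18, 118], [197.5, 178.6])]
['wrist', 'scene', 'side'] [0.5959 0.1966 2.1305] [-2.3 -0.7  0.6  1.8 -8.3 -2.5  1.8  5.6 -7.3 -1.2  3.3  7.3] grip104 [0.5569 0.2589]
['wrist', 'scene'] [0.5975 0.2057 2.187 ] [-1.4 -0.4  0.5  1.3 -7.4 -1.6  2.8  6.6] grip104 [0.555  0.2657]
['wrist', 'side'] [0.6045 0.2006 2.2729] [-0.3 -0.1  0.1  0.3 -7.9 -1.8  2.9  6.9] grip104 [0.557  0.2567]
```

```bash
cat > fit.py <<'E'
from h import *
from scipy.optimize import least_squares
def lines(ims,guess):
    L={}
    for n,im in ims.items():
        h=cv2.cvtColor(cv2.GaussianBlur(im,(3,3),0),cv2.COLOR_RGB2HSV);m=cv2.inRange(h,(0,165,60),(14,255,255))
        m=cv2.morphologyEx(m,cv2.MORPH_CLOSE,np.ones((3,3)))
        k,lab,st,ce=cv2.connectedComponentsWithStats(m);q=proj(n,[guess])[0]
        c=[x for x in range(1,k) if st[x,4]>30]
        if not c:print(n,"none");continue
        j=min(c,key=lambda x:np.linalg.norm(ce[x]-q))
        p=np.argwhere(lab==j)[:,::-1].astype(float);mu=p.mean(0);_,s,V=np.linalg.svd(p-mu,full_matrices=False);v=V[0]
        print(n,st[j],mu.round(1),"exp",q.round(1),"dir",v.round(2),(s/np.sqrt(len(p))).round(1));L[n]=(mu,np.array([-v[1],v[0]]))
    return L
E
python3 - <<'E'
from fit import *
D=np.load("w4.npz");CI["wrist"]=dict(intrinsics=D["K"],extrinsics=D["E"])
L0=lines({"wrist":D["i"],"scene":bot.read_camera("scene"),"side":bot.read_camera("side")},[.5505,.241,.11])
def res(x,L):
    d=np.array([np.cos(x[2]),np.sin(x[2]),1])*.70711
    P=np.array([[x[0],x[1],.035]])+np.outer([.07,.09,.105,.118],d)
    return np.concatenate([(proj(n,P)-mu)@nn for n,(mu,nn) in L.items()])
for keep in(["wrist","scene","side"],["wrist","scene"],["wrist","side"]):
    r=least_squares(res,[.48,.22,.29],args=({k:L0[k] for k in keep},));print(keep,r.x,r.fun.round(1),"grip104",r.x[:2]+.0735*np.array([np.cos(r.x[2]),np.sin(r.x[2])]))
im=D["i"];cv2.imwrite("pics/w4c.png",cv2.resize(im[60:260,130:396,::-1],(798,600),interpolation=cv2.INTER_CUBIC))
E
```

```text
wrist [232 218  18   3  33] [240.4 219.1] exp [243.2 210.9] dir [ 1.   -0.01] [4.9 0.7]
scene [290 154  15  12 100] [296.7 159.8] exp [303.  154.9] dir [-0.89  0.45] [4.1 2. ]
side [191 169  14  19 133] [197.5 178.6] exp [199.2 172.9] dir [-0.46  0.89] [4.9 2.2]
['wrist', 'scene', 'side'] [ 0.5662  0.3211 -1.6638] [-1.  -0.4  0.   0.5 -4.2 -1.9 -0.2  1.3  1.3  0.8  0.5  0.1] grip104 [0.5594 0.2479]
['wrist', 'scene'] [ 0.5629  0.33   -1.6527] [-1.  -0.3  0.3  0.8 -2.9 -0.7  1.   2.5] grip104 [0.5569 0.2567]
['wrist', 'side'] [ 0.572   0.3182 -1.7344] [ 0.1  0.  -0.  -0.1  0.4  0.1 -0.1 -0.3] grip104 [0.56   0.2457]
```

```bash
sed -i 's/np.ones((3,3))/np.ones((7,7))/' fit.py
python3 - <<'E'
from fit import *
D=np.load("w4.npz");CI["wrist"]=dict(intrinsics=D["K"],extrinsics=D["E"]);D1=np.load("w1.npz")
CI["w1"]=dict(intrinsics=D1["K"],extrinsics=D1["E"])
g=[.545,.24,.10]
L0=lines({"wrist":D["i"],"w1":D1["i"],"scene":bot.read_camera("scene"),"side":bot.read_camera("side")},g)
def res(x,L):
    d=np.array([np.cos(x[2]),np.sin(x[2]),1])*.70711
    P=np.array([[x[0],x[1],.035]])+np.outer([.07,.09,.105,.118],d)
    return np.concatenate([(proj(n,P)-mu)@nn for n,(mu,nn) in L.items()])
for keep in(["wrist","w1"],["wrist","w1","scene","side"],["w1","side"],["wrist","scene"]):
    r=least_squares(res,[.48,.22,.29],args=({k:L0[k] for k in keep},));print(keep,r.x,r.fun.round(1),"grip104",r.x[:2]+.0735*np.array([np.cos(r.x[2]),np.sin(r.x[2])]))
# white lens blob in w1, w4
for n,F in(("wrist",D),("w1",D1)):
    im=F["i"];q=proj(n,[[.588,.25,.148]])[0].astype(int);m=cv2.inRange(im,(150,150,150),(255,255,255))[max(q[1]-20,0):q[1]+20,q[0]-25:q[0]+25]
    p=np.argwhere(m);print(n,q,len(p),p.mean(0)[::-1]+[q[0]-25,max(q[1]-20,0)] if len(p) else"")
E
```

```text
wrist [231 170  21  51 977] [241.5 195.1] exp [244.  202.9] dir [-0.03  1.  ] [14.3  5.6]
w1 [415 132  34  43 764] [430.7 152.9] exp [435.5 158. ] dir [0.48 0.87] [11.9  5.3]
scene [290 154  15  12 100] [296.7 159.8] exp [301.  156.9] dir [-0.89  0.45] [4.1 2. ]
side [191 168  14  20 144] [197.7 177.9] exp [198.1 176.4] dir [-0.43  0.9 ] [5.4 2.2]
['wrist', 'w1'] [0.4819 0.2176 0.2953] [ 0.2  0.1 -0.1 -0.2 -0.2 -0.1  0.1  0.2] grip104 [0.5522 0.239 ]
['wrist', 'w1', 'scene', 'side'] [0.4828 0.2181 0.2938] [ 0.  -0.1 -0.2 -0.3 -0.1  0.1  0.3  0.4  0.4  0.5  0.6  0.6 -0.4 -0.3
 -0.3 -0.2] grip104 [0.5531 0.2394]
['w1', 'side'] [0.4769 0.2124 0.3093] [-0.1 -0.   0.   0.  -0.2 -0.   0.1  0.1] grip104 [0.5469 0.2348]
['wrist', 'scene'] [0.4849 0.2193 0.2825] [-0. -0.  0.  0. -0. -0.  0.  0.] grip104 [0.5555 0.2398]
wrist [240 259] 101 [238.8119 258.1485]
w1 [456 199] 48 [456.5625 197.0625]
```

```bash
python3 go.py 0.5498 0.2384 0.092 1.865; python3 jog.py '{"deltas":[[-0.04, 0.013, 0.03, 0], [0, 0, 0, 0]]}' 0.6; python3 go.py 0.5498 0.2384 0.092 1.865
```

```text
t 11.8 pos [0.5085 0.2344 0.2713] psi 1.8569 tilt [-0. -0. -1.] F [-0.   0.1 -0.2] q [ 0.39  0.02  1.8  -0.    1.32 -1.47] w 0.598 0.0
d tool [-0.0408 -0.0078  0.1793] n>= 2.9445379404637744
turn -0.0081
time: 12.05
tool_pos: [0.543, 0.2587, 0.2377]
tcp_rot: [0.448, -3.104, 0.002]
wrist_force: [-0.7, 0.2, -0.5]
width: 0.598
grip_force: 0.0
t 12.05 pos [0.543  0.2587 0.2377] psi 1.8576 tilt [-0.005 -0.002 -1.   ] F [-0.7  0.2 -0.5] q [ 0.4   0.13  1.76  0.    1.27 -1.45] w 0.598 0.0
d tool [-0.0015 -0.0213  0.1457] n>= 2.3560986248117697
turn -0.0074
```

Oops on the dy sign; correct it before descending.

```bash
python3 jog.py '{"deltas":[[-0.001, -0.021, 0.03, -0.008], [0, 0, 0.03, 0], [0, 0, 0, 0]]}';  python3 go.py 0.5498 0.2384 0.092 1.865
```

```text
time: 12.42
tool_pos: [0.5478, 0.2379, 0.1791]
tcp_rot: [0.46, -3.102, 0.002]
wrist_force: [-0.3, 0.4, 0.1]
width: 0.602
grip_force: 0.0
t 12.43 pos [0.5478 0.2379 0.1791] psi 1.8655 tilt [-0.005 -0.002 -1.   ] F [-0.3  0.4  0.1] q [ 0.37  0.16  1.83 -0.    1.16 -1.5 ] w 0.602 0.0
d tool [-0.0025 -0.      0.087 ] n>= 1.3932736010156832
turn 0.0005
```

```bash
python3 jog.py '{"deltas":[[-0.002, 0, 0.03, 0], [0, 0, 0.03, 0], [0, 0, 0.015, 0], [0, 0, 0.012, 0], [0, 0, 0, 0]]}';  python3 go.py 0.5498 0.2384 0.092 1.865
```

```text
time: 13.05
tool_pos: [0.5518, 0.2403, 0.0943]
tcp_rot: [0.463, -3.107, 0.0]
wrist_force: [0.4, -0.3, 0.3]
width: 0.601
grip_force: 0.0
t 13.05 pos [0.5518 0.2403 0.0943] psi 1.8669 tilt [-0. -0. -1.] F [ 0.4 -0.3  0.3] q [ 0.37  0.25  1.89 -0.    1.   -1.5 ] w 0.601 0.0
d tool [ 0.0024 -0.0013  0.0023] n>= 0.05762351327854867
turn 0.0019
```

```bash
python3 jog.py '{"deltas":[[0.002, -0.001, 0.002, 0], [0, 0, 0, 0]]}'; python3 jog.py '{"deltas":[[0, 0, 0, 0], [0, 0, 0, 0], [0, 0, 0, 0], [0, 0, 0, 0]]}' 0 30; python3 go.py
```

```text
time: 13.3
tool_pos: [0.5506, 0.239, 0.0931]
tcp_rot: [-0.463, 3.106, 0.0]
wrist_force: [-0.1, -0.5, -0.4]
width: 0.599
grip_force: 0.0
time: 13.8
tool_pos: [0.5509, 0.2391, 0.093]
tcp_rot: [-0.463, 3.106, 0.0]
wrist_force: [-0.2, 0.3, 5.0]
width: 0.305
grip_force: 27.0
t 13.8 pos [0.5509 0.2391 0.093 ] psi 1.867 tilt [ 0.001  0.    -1.   ] F [-0.2  0.3  5. ] q [ 0.37  0.25  1.9  -0.    1.   -1.5 ] w 0.305 27.047938406467438
```

```bash
python3 jog.py '{"deltas":[[-0.007, 0, -0.007, 0], [-0.012, 0, -0.012, 0], [-0.012, 0, -0.012, 0]]}' - 35; python3 jog.py '{"deltas":[[-0.014, 0, -0.014, 0], [-0.014, 0, -0.014, 0], [-0.014, 0, -0.014, 0], [0, 0, -0.02, 0], [0, 0, 0, 0]]}'; python3 go.py
python3 - <<'E'
from fit import *
L=lines({"scene":bot.read_camera("scene"),"side":bot.read_camera("side")},[.62,.26,.20])
i=bot.read_camera("side");cv2.imwrite("pics/s5.png",i[:,:,::-1])
E
```

```text
time: 14.18
tool_pos: [0.5808, 0.2482, 0.1239]
tcp_rot: [0.464, -3.107, 0.0]
wrist_force: [-1.0, 0.1, -1.8]
width: 0.294
grip_force: 32.2
time: 14.8
tool_pos: [0.6218, 0.2608, 0.1884]
tcp_rot: [-0.463, 3.103, 0.002]
wrist_force: [-0.5, 0.3, -1.2]
width: 0.3
grip_force: 32.8
t 14.8 pos [0.6218 0.2608 0.1884] psi 1.867 tilt [ 0.005  0.002 -1.   ] F [-0.5  0.3 -1.2] q [ 0.36  0.29  1.65 -0.    1.19 -1.51] w 0.3 32.80637741088867
scene [308 139  22  19 182] [318.  148.7] exp [330.9 136.2] dir [-0.8  0.6] [6.6 2.3]
side [201 134  15  37 258] [208.4 153.7] exp [213.4 137.8] dir [-0.27  0.96] [9.6 2.2]
```

```bash
python3 jog.py '{"deltas":[[0, 0, -0.008, 0.18], [0, 0, -0.008, 0.186], [0, 0, -0.008, 0.186], [0, 0, -0.008, 0.186], [0, 0, -0.008, 0.186]]}'; python3 jog.py '{"deltas":[[0, 0, 0, 0.186], [0, 0, 0, 0.186], [0, 0, 0, 0.186], [0, 0, 0, 0.186], [0, 0, 0, 0]]}'; python3 go.py 0.587 -0.065 0.16 0.1955
```

```text
time: 15.58
tool_pos: [0.619, 0.2598, 0.2241]
tcp_rot: [-0.978, -2.983, 0.002]
wrist_force: [-0.2, -0.0, -1.2]
width: 0.3
grip_force: 32.9
time: 16.2
tool_pos: [0.6191, 0.2599, 0.2241]
tcp_rot: [-1.987, -2.432, 0.003]
wrist_force: [0.4, 0.6, -0.8]
width: 0.3
grip_force: 32.9
t 16.2 pos [0.6191 0.2599 0.2241] psi 0.2011 tilt [-0.002 -0.001 -1.   ] F [ 0.4  0.6 -0.8] q [ 0.36  0.26  1.62 -0.    1.26  0.16] w 0.3 32.88016140460968
d tool [-0.3119 -0.0962  0.0644] n>= 5.322916577999424
turn 0.0056
```

```bash
python3 jog.py '{"deltas":[[-0.0445, -0.0138, 0, 0.005], [-0.0445, -0.0137, 0, 0], [-0.0445, -0.0137, 0, 0], [-0.0445, -0.0137, 0, 0], [-0.0445, -0.0137, 0, 0]]}'; python3 jog.py '{"deltas":[[-0.0445, -0.0137, 0.02, 0], [-0.0445, -0.0137, 0.03, 0], [0, 0, 0, 0]]}'; python3 go.py 0.587 -0.065 0.11 0.1955;  python3 - <<'E'
from fit import *
s=bot.read_state()["tool_pos"]
ims={"scene":bot.read_camera("scene"),"side":bot.read_camera("side")}
L=lines(ims,s+[0,.02,0])
def res(x):
    c=s+[0,0,x[1]];d=np.array([.194*np.cos(x[0]),-.981*np.cos(x[0]),np.sin(x[0])])
    P=c+np.outer([-.08,-.04,0,.015],d);return np.concatenate([(proj(n,P)-mu)@nn for n,(mu,nn) in L.items()])
r=least_squares(res,[.78,.0135]);print("elev deg",np.degrees(r.x[0]),"delta",r.x[1],r.fun.round(1))
for n,i in ims.items():cv2.imwrite(f"pics/p6{n}.png",i[:,:,::-1])
E
```

```text
time: 16.82
tool_pos: [0.595, 0.0272, 0.2248]
tcp_rot: [-1.99, -2.43, 0.001]
wrist_force: [1.0, -0.0, -1.6]
width: 0.298
grip_force: 32.9
time: 17.2
tool_pos: [0.5828, -0.0666, 0.1716]
tcp_rot: [-1.993, -2.421, 0.007]
wrist_force: [0.2, 0.4, -1.9]
width: 0.296
grip_force: 34.0
t 17.2 pos [ 0.5828 -0.0666  0.1716] psi 0.1935 tilt [-0.007  0.    -1.   ] F [ 0.2  0.4 -1.9] q [-0.16  0.15  1.86 -0.    1.14 -0.35] w 0.296 34.03108298778534
d tool [0.0007 0.0049 0.0616] n>= 0.9881884465000728
turn -0.002
scene [250 206  12  10  71] [256.3 210.6] exp [255.6 199.3] dir [0.87 0.5 ] [3.3 1.9]
side [251 197  21  18 157] [259.2 205.8] exp [263.7 195.6] dir [-0.79  0.62] [5.9 2.4]
elev deg 51.42564172701918 delta -0.004598015092853089 [-2.3 -2.  -1.7 -1.6 -2.4 -2.  -1.6 -1.5]
```

```bash
python3 jog.py '{"deltas":[[0, 0.004, 0.03, 0], [0, 0, 0.022, 0], [0, 0, 0, 0]]}' - 25; python3 jog.py '{"deltas":[[0, 0, 0.004, 0], [0, 0, 0.004, 0], [0, 0, 0, 0]]}';python3 jog.py '{"deltas":[[0.00, 0, 0.003, 0], [0, 0, 0, 0]]}'; python3 go.py
```

```text
time: 17.68
tool_pos: [0.5891, -0.0617, 0.122]
tcp_rot: [-1.99, -2.427, 0.002]
wrist_force: [-0.3, -0.1, -0.6]
width: 0.296
grip_force: 33.0
time: 18.05
tool_pos: [0.5913, -0.0636, 0.1167]
tcp_rot: [1.994, 2.424, 0.002]
wrist_force: [1.0, -0.5, 1.4]
width: 0.298
grip_force: 32.2
time: 18.3
tool_pos: [0.5926, -0.065, 0.1152]
tcp_rot: [1.992, 2.422, 0.002]
wrist_force: [1.0, -3.5, 7.4]
width: 0.295
grip_force: 30.6
t 18.3 pos [ 0.5926 -0.065   0.1152] psi 0.1943 tilt [ 0.006 -0.003 -1.   ] F [ 1.  -3.5  7.4] q [-0.15  0.21  1.89 -0.    1.03 -0.34] w 0.295 30.562734603881836
```

```bash
python3 jog.py '{"deltas":[[-0.006, 0, 0.004, 0], [-0.006, 0, 0.005, 0], [0, 0, 0, 0]]}' - 22; python3 jog.py '{"deltas":[[-0.006, 0, 0.006, 0], [-0.006, 0, 0.006, 0], [0, 0, 0, 0]]}'; python3 go.py
```

```text
time: 18.68
tool_pos: [0.5958, -0.0769, 0.1061]
tcp_rot: [1.992, 2.419, 0.005]
wrist_force: [3.7, -4.0, 4.7]
width: 0.271
grip_force: 26.4
time: 19.05
tool_pos: [0.5974, -0.0886, 0.0934]
tcp_rot: [1.993, 2.421, 0.003]
wrist_force: [2.8, -4.7, 5.2]
width: 0.27
grip_force: 23.1
t 19.05 pos [ 0.5974 -0.0886  0.0934] psi 0.1931 tilt [ 0.006 -0.002 -1.   ] F [ 2.8 -4.7  5.2] q [-0.19  0.25  1.89 -0.    0.99 -0.38] w 0.27 23.100239038467407
```

```bash
python3 jog.py '{"deltas":[[-0.006, 0, 0.007, 0], [-0.005, 0, 0.007, 0], [-0.004, 0, 0.008, 0], [-0.004, 0, 0.008, 0], [0, 0, 0, 0]]}'; python3 jog.py '{"deltas":[[-0.003, 0, 0.008, 0], [-0.002, 0, 0.006, 0], [0, 0, 0, 0]]}'; python3 go.py
```

```text
time: 19.68
tool_pos: [0.5983, -0.1061, 0.0603]
tcp_rot: [-1.997, -2.425, 0.001]
wrist_force: [2.3, -3.7, 2.3]
width: 0.269
grip_force: 22.3
time: 20.05
tool_pos: [0.5979, -0.1099, 0.0456]
tcp_rot: [-1.994, -2.424, 0.002]
wrist_force: [1.1, -1.6, 0.5]
width: 0.27
grip_force: 21.5
t 20.05 pos [ 0.5979 -0.1099  0.0456] psi 0.1939 tilt [-0.003  0.001 -1.   ] F [ 1.1 -1.6  0.5] q [-0.22  0.32  1.91  0.    0.92 -0.42] w 0.27 21.491871178150177
```

```bash
for k in 1; do python3 jog.py '{"deltas":[[-0.001, 0, 0.003, 0], [0, 0, 0, 0]]}'|sed -n '2p;4p'; python3 jog.py '{"deltas":[[0, 0, 0.002, 0], [0, 0, 0, 0]]}'|sed -n '2p;4p';  python3 jog.py '{"deltas":[[0, 0, 0.002, 0], [0, 0, 0, 0]]}'|sed -n '2p;4p'; done
python3 - <<'E'
from fit import *
s=bot.read_state()["tool_pos"]
for n in("scene","side"):
    i=bot.read_camera(n);cv2.imwrite(f"pics/p7{n}.png",i[:,:,::-1]);lines({n:i},s+[0,.04,.0135]);print(proj(n,[s+[.0,0,.0135]]))
E
```

```text
tool_pos: [0.5986, -0.1106, 0.0435]
wrist_force: [-0.6, 0.6, -0.1]
tool_pos: [0.599, -0.111, 0.042]
wrist_force: [-0.3, 0.7, 0.1]
tool_pos: [0.5994, -0.1114, 0.0403]
wrist_force: [-1.0, -0.2, 1.0]
scene [241 243   8  10  56] [245.  247.4] exp [254.3 239.1] dir [-0.36  0.93] [2.5 1.9]
[[244.9457 249.0251]]
side [253 223  22  19 149] [262.3 230.5] exp [274.4 233.3] dir [0.72 0.69] [6.6 2.2]
[[283.6014 240.9402]]
```

```bash
python3 jog.py '{"deltas":[[0, 0, -0.02, 0], [0, 0, -0.03, 0], [0, 0, 0, 0]]}' - 30; python3 go.py 0.4395 -0.0666 0.09 0.1955
```

```text
time: 21.28
tool_pos: [0.6027, -0.1121, 0.0943]
tcp_rot: [1.991, 2.421, 0.005]
wrist_force: [0.7, 0.7, -1.4]
width: 0.266
grip_force: 31.1
t 21.27 pos [ 0.6027 -0.1121  0.0943] psi 0.194 tilt [ 0.008 -0.002 -1.   ] F [ 0.7  0.7 -1.4] q [-0.22  0.26  1.87 -0.    1.   -0.42] w 0.266 31.12336277961731
d tool [ 0.0761 -0.1514  0.003 ] n>= 2.710723240301798
turn -0.0015
```

```bash
python3 jog.py '{"deltas":[[0.019, -0.038, 0, 0], [0.019, -0.038, 0, 0], [0.019, -0.038, 0, 0], [0.019, -0.038, 0, 0], [0, 0, 0, 0]]}'; python3 go.py 0.4395 -0.0666 0.082 0.1955
python3 - <<'E'
from h import *
s=bot.read_state()["tool_pos"];t=[]
for n in("side","scene"):
    i=bot.read_camera(n);cv2.imwrite(f"pics/p8{n}.png",i[:,:,::-1])
    q=proj(n,[s])[0].astype(int);x0,y0=q[0]-50,q[1]-75;print(n,"offset",x0,y0,q)
    t.append(cv2.resize(i[y0:y0+150,x0:x0+100,::-1],(400,600),interpolation=cv2.INTER_CUBIC))
cv2.imwrite("pics/p8.png",np.hstack(t))
c=bot.camera_info("wrist");i=bot.read_camera("wrist");np.savez("w8.npz",i=i,K=c["intrinsics"],E=c["extrinsics"])
E
```

```text
time: 21.9
tool_pos: [0.4313, -0.0649, 0.0884]
tcp_rot: [-1.993, -2.423, 0.003]
wrist_force: [1.4, 0.6, -0.4]
width: 0.267
grip_force: 31.1
t 21.9 pos [ 0.4313 -0.0649  0.0884] psi 0.1944 tilt [-0.005  0.001 -1.   ] F [ 1.4  0.6 -0.4] q [-0.21 -0.05  2.23 -0.    0.96 -0.4 ] w 0.267 31.091882586479187
d tool [-0.0032  0.0078  0.0064] n>= 0.16931721033675332
turn -0.0011
side offset 169 172 [219 247]
scene offset 156 125 [206 200]
```

View pics/p8.png

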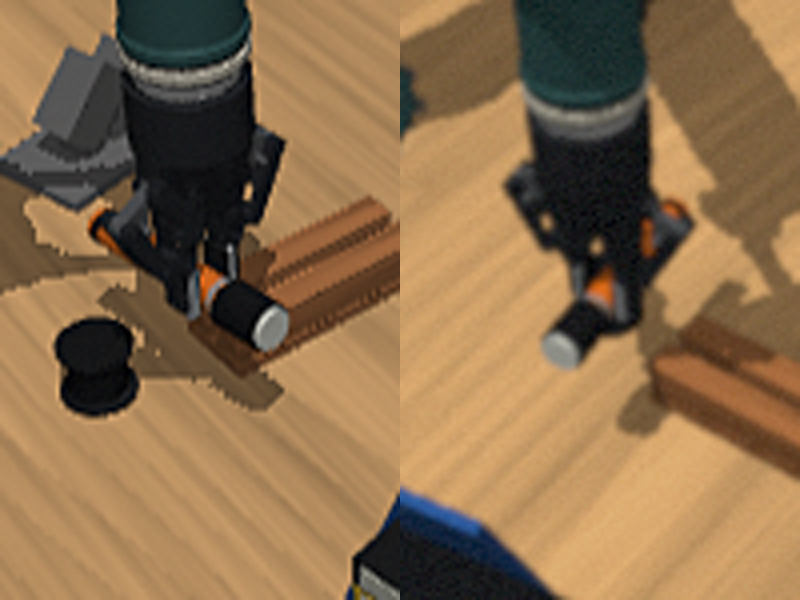

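```bash
cat > tl.py <<'E'
from h import *
def T(sc,sd,so,do):  # crop px (4x)
    a=(np.array(sc)+.5)/4-.5+so;b=(np.array(sd)+.5)/4-.5+do
    o1,d1=ray("scene",a,crop=False);o2,d2=ray("side",b,crop=False)
    t=np.linalg.lstsq(np.c_[d1,-d2],o2-o1,rcond=None)[0];p,q=o1+t[0]*d1,o2+t[1]*d2
    return (p+q)/2,np.linalg.norm(p-q)
E
python3 - <<'E'
from tl import *
l,e=T((162,350),(271,327),[156,125],[169,172]);t,e2=T((281,212),(97,223),[156,125],[169,172])
print(l,e,t,e2,np.linalg.norm(l-t));d=(l-t)/np.linalg.norm(l-t);print(d,"elev",np.degrees(np.arcsin(d[2])),"az",np.arctan2(d[1],d[0]))
s=bot.read_state()["tool_pos"]
for el in(-10,0,10):
  for dl in(.0135,):
    c=s+[0,0,dl];f=np.array([.194*np.cos(np.radians(el)),-.981*np.cos(np.radians(el)),np.sin(np.radians(el))])
    P=[c+.059*f,c-.101*f];A=(proj("scene",P)-[156,125]+.5)*4-.5;B=(proj("side",P)-[169,172]+.5)*4-.5;print(el,"lens sc",A[0],"sd",B[0],"tail sc",A[1],"sd",B[1])
E
```

```text
[ 0.4454 -0.1201  0.0986] 0.0009625685698425332 [0.4145 0.0391 0.0904] 0.004763342668420569 0.16233415596748588
[ 0.1904 -0.9804  0.0503] elev 2.8856863090153526 az -1.3790026875101131
-10 lens sc [162.4086 358.838 ] sd [278.2043 334.6471] tail sc [276.3502 183.874 ] sd [104.3068 192.7397]
0 lens sc [160.2246 349.1787] sd [278.5817 322.657 ] tail sc [278.3536 200.944 ] sd [105.2583 212.996 ]
10 lens sc [159.4822 337.5302] sd [276.8544 309.2082] tail sc [278.2843 220.1815] sd [109.2475 234.8546]
```

```bash
python3 jog.py '{"deltas":[[-0.004, 0.006, 0.009, 0], [0, 0, 0, 0], [0, 0, 0, 0]]}'; python3 go.py
python3 - <<'E'
from h import *
s=bot.read_state()["tool_pos"]
W={}
for n in("side","scene"):
    i=bot.read_camera(n);q=proj(n,[s+[.0115,-.058,.012]])[0]
    # lens: bright neutral blob near prediction
    g=i.astype(int);m=((g.min(2)>110)&(g.max(2)-g.min(2)<45)).astype(np.uint8)
    k,lab,st,ce=cv2.connectedComponentsWithStats(m);c=[x for x in range(1,k) if st[x,4]>15]
    j=min(c,key=lambda x:np.linalg.norm(ce[x]-q));W[n]=ce[j];print(n,q,ce[j],st[j])
o1,d1=ray("scene",W["scene"],crop=False);o2,d2=ray("side",W["side"],crop=False)
t=np.linalg.lstsq(np.c_[d1,-d2],o2-o1,rcond=None)[0];p,q=o1+t[0]*d1,o2+t[1]*d2;print("lens",(p+q)/2,np.linalg.norm(p-q))
# panel in scene/side unchanged: blue bounding boxes; bystanders tri
E
```

```text
time: 22.42
tool_pos: [0.4426, -0.0689, 0.0809]
tcp_rot: [-1.995, -2.425, 0.001]
wrist_force: [0.2, -0.1, -1.7]
width: 0.267
grip_force: 31.1
t 22.43 pos [ 0.4426 -0.0689  0.0809] psi 0.1938 tilt [-0.001  0.    -1.   ] F [ 0.2 -0.1 -1.7] q [-0.21 -0.02  2.22  0.    0.94 -0.4 ] w 0.267 31.070616245269775
side [241.1367 255.3571] [241.3385 254.8769] [238 250   8  11  65]
scene [197.0528 216.4822] [197.3684 216.7544] [193 213   9   9  57]
lens [ 0.4552 -0.1267  0.0931] 0.0010180686133943245
```

```bash
python3 jog.py '{"deltas":[[0.0025, -0.003, 0.001, 0], [0, 0, 0, 0], [0, 0, 0, 0]]}'; python3 go.py
python3 - <<'E'
from h import *
from scipy.optimize import brentq
s=bot.read_state()["tool_pos"];lens=s+[.0121,-.0578,.0125]
CI["wrist"]=bot.camera_info("wrist")
for n in("side","scene","wrist"):
    i=bot.read_camera(n);h=cv2.cvtColor(i,cv2.COLOR_RGB2HSV)
    m=cv2.inRange(h,(3,200,40),(13,255,255))
    dirv=lambda e:np.array([.194*np.cos(e),-.981*np.cos(e),np.sin(e)])
    A=proj(n,[lens-.16*dirv(.03),lens-.125*dirv(.03)]);R=np.linalg.norm(A[1]-A[0]);v=(A[1]-A[0])/R;w=np.array([-v[1],v[0]])
    p=np.argwhere(m)[:,::-1].astype(float);a=(p-A[0])@v;b=(p-A[0])@w
    k=(a>-.2*R)&(a<R)&(abs(b)<14 if n!="wrist" else abs(b)<60);p=p[k];mu=p.mean(0)
    def f(e):
        P=proj(n,[lens-.16*dirv(e),lens]);d=P[1]-P[0];d/=np.linalg.norm(d);return (mu-P[0])@np.array([-d[1],d[0]])
    print(n,len(p),mu.round(1),"b range",b[k].min().round(1),b[k].max().round(1),"expected dia",round(24/35*R,1),"res at 0,3deg",f(0).round(2),f(.05).round(2))
    try:print("  elev",np.degrees(brentq(f,-.3,.4)))
    except Exception as x:print(x)
E
```

```text
time: 22.9
tool_pos: [0.4389, -0.0669, 0.0804]
tcp_rot: [1.995, 2.426, 0.0]
wrist_force: [0.4, 0.2, -1.7]
width: 0.269
grip_force: 31.1
t 22.9 pos [ 0.4389 -0.0669  0.0804] psi 0.1942 tilt [ 0. -0. -1.] F [ 0.4  0.2 -1.7] q [-0.21 -0.03  2.23 -0.    0.94 -0.4 ] w 0.269 31.070732474327087
side 26 [198.5 232.5] b range -3.6 4.1 expected dia 7.1 res at 0,3deg 2.77 1.01
  elev 4.455641866433615
scene 11 [223.8 180.8] b range -1.7 3.4 expected dia 6.4 res at 0,3deg 0.15 1.43
  elev -0.3396234682589677
wrist 73 [256.2 105.5] b range -26.1 28.9 expected dia 58.9 res at 0,3deg -1.3 -1.34
f(a) and f(b) must have different signs
```

```bash
python3 jog.py '{"deltas":[[0, 0, 0.003, 0], [0, 0, 0, 0], [0, 0, 0, 0], [0, 0, 0, 0]]}'; python3 go.py; python3 -c "
from workcell import bot
print(bot.finish_job())"
```

```text
time: 23.55
tool_pos: [0.439, -0.0669, 0.0773]
tcp_rot: [1.996, 2.426, 0.0]
wrist_force: [-0.4, -0.4, -0.4]
width: 0.266
grip_force: 31.1
t 23.55 pos [ 0.439  -0.0669  0.0773] psi 0.194 tilt [ 0.  0. -1.] F [-0.4 -0.4 -0.4] q [-0.21 -0.02  2.23  0.    0.93 -0.4 ] w 0.266 31.070321202278137
the job is handed in; nothing more can be done
None
```

The job is handed in at 23.6 s, no verdict returned: the panel leans at about 20° (measured once, right after release), centred on the spine side, and the arm holds the torch roughly level (estimates 0–4°, lens slightly up), lens about 15 cm from the panel's middle and aimed at it; I kept clear of the bottle, tin and spool but did not re-measure them or the panel at the end.

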